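# Run a fingertip along the keys of a woodwind joint

## Robot

A 7-joint arm with a two-finger parallel gripper is mounted at the origin on the work surface. World frame = base frame: x ahead of the robot, y to its left, z up, the work surface at z = 0. Lengths are in m, angles in rad, forces in N, time in s.
With the tool pointing down it reaches from about 0.4 to 0.875 m from the base axis. Payload 4.4 kg.
Tool frame: the origin (TCP) lies at the very end of the fingers, on their centre line; the grasp point (between the pads) lies 19 mm behind it; x points along the fingers, y is the direction in which the jaws open and shut, and the axes are right-handed (so a half turn about x gives the same grasp; the last joint's range is limited). The gripper opens to 85 mm and grips with 20 to 120 N. Pads are 22 mm wide; open, the fingers measure 114 mm over their backs; the gripper's body (76 mm by 85 mm) begins 54 mm behind the grasp point. The pads swing forward as they close: fully open they stand 13 mm farther back than shut.
Start: joints at [-0.066, 0.628, 0.038, 1.517, -0.027, 0.996, -0.02], TCP at [0.65, 0, 0.231] pointing down, gripper open.
Joint ranges: [-3.06, 3.06], [-0.37, 2.12], [-1.25, 1.32], [0.18, 2.47], [-1.1, 4.24], [0.23, 1.98], [-2.94, 2.94]. Speed limits (rad/s): [2.57, 2.57, 3.14, 3.14, 3.14, 3.14, 3.14].

## Interface

Orientations are given as [roll, pitch, yaw] about the fixed x, y, z axes, in that order (R = Rz(yaw) Ry(pitch) Rx(roll)).
In Python, from cell import status, imaging, ctrl gives the robot as it stands.
- The arm moves only by the shell command python3 -m handwheel 'ROWS' [OPENING] [FORCE]. ROWS is JSON, a list of rows, each a list of 2 entries, a list of its own where there are three numbers: the shift along the world's x, y, z in m, then the turn, a rotation vector about the world's x, y, z in degrees. A call has exactly 8 rows; each row shifts and turns the pose as measured when the row begins; what a row does not reach is not made up. A row lasts 1/10 s, in which the tool goes at most 50 mm and 8.59 degrees, less where a joint would pass 70% of its speed; a pose out of reach is approached as far as the arm can. A call is refused whole if a number of a shift passes 0.05 or a number of a turn 8.59, either way. A call with a gripper value outside its range is refused whole. OPENING is the closure, from 0 (fully open) to 1 (shut), set as the call begins (- or left out, the last holds). The fingers move at their own pace and stop on an object; FORCE is the grip in N (left out, the last holds). Time passes only in rows, so rows that do not move let the fingers close, or fill a call up. It gives the time, the measured TCP pose, the force and the opening at its end, in the units of the state.
- status.observe(): the state, without advancing time (a new reading comes with each control period).
- imaging.camera(name): name is "scene" or "side" or "wrist"; returns the picture (400x640x3 uint8, blue, green, red); there is no depth.
- imaging.camera_params(name): a dict with "fx", "fy", "cx", "cy" (pixels), "R" (3x3) and "t" (3): a world point X has camera coordinates R X + t; the wrist camera has in their place "hand_eye" (4x4, takes a point from camera to tool coordinates, whose origin is the TCP and whose axes are the tool frame's). Camera axes: x right, y down, z forward; pixel columns grow to the right and rows downward; lengths in m; the calibration is good to about 2 mm. The wrist camera is an equidistant fisheye: a pixel r from the principal point sees the ray r / f radians off the axis. A picture is of the moment at which its call begins: read the wrist's pose just before it. camera_params takes no time and is no camera call.
- ctrl.sign_off(): hands the job in, once; it reports no verdict.
The state is a dict: "time_s": time; "joint_pos": joint angles; "qd": joint speeds; "effort": joint torques, N m; "position": TCP position; "tcp_rot": TCP orientation; "ft_force": force on the tool from outside, world axes, zero at the start; "ft_torque": the same for the moment, N m; "grip_width": finger opening in m.
Only numpy, scipy, OpenCV 4.12 (cv2) and the standard library are available. Lean on these libraries where they do the work, as an engineer would, in place of code of your own. Each camera call takes 0.05 s, during which the arm holds its last target.

## Task

Check the key action of the wooden woodwind joint lying in the cradle: with a fingertip go along its row of four round keys from the flared end to the narrow end, gently pressing each key all the way down for about half a second and letting it come up before the next. Between one key and the next keep the fingertip low over the row, no more than 4 cm above the keys. Grip and lift nothing, leave the instrument and the things around it where they are, and finish clear with all the keys up.

Things in the scene. Friction and masses are not known exactly. Their poses are not given: they have to be found in the camera images.
- instrument: dark wooden woodwind joint, 0.9 kg, round, 44 mm in diameter, loose in the cradle. Origin on its axis, 78 mm above the bench; y along it to the narrow end (30 mm cork tenon, at y = 195 mm), flared end (68 mm across) at y = -228, on the robot's right; yawed up to 26 degrees. z up through the keys: four in a slightly staggered row on top, key 1 nearest the flared end. Hinge rod at x = 24, 28 mm below the key tops
- cradle: fixed wooden cradle, base 85 x 300 x 14 mm, with two V-shaped supports (30 mm thick, 70 mm wide, up to 75 mm above its underside) at y = -125 and +125 mm. Origin at the centre of its underside, on the 3 mm thick blue bench mat; y along the instrument
- key1 (a joint): how far key 1 is down, m: 0 up (rest), 0.007 fully down; its spring pushes back 1.8 N at the top and 3.9 N fully down and raises it again
- key1_top (a point): centre of the slightly domed top of key 1, nearest the flared end: a round steel cup 26 mm across and 6.5 mm high, standing open over its tone hole; pressed, it goes 7 mm straight down (instrument -z) and this point with it. With the key up it lies at (4, -85, 43) mm in the instrument's frame
- key2 (a joint): how far key 2 is down, m: 0 up (rest), 0.007 fully down; its spring pushes back 1.8 N at the top and 3.9 N fully down and raises it again
- key2_top (a point): centre of the slightly domed top of key 2, second: a round steel cup 26 mm across and 6.5 mm high, standing open over its tone hole; pressed, it goes 7 mm straight down (instrument -z) and this point with it. With the key up it lies at (-6, -32, 43) mm in the instrument's frame
- key3 (a joint): how far key 3 is down, m: 0 up (rest), 0.007 fully down; its spring pushes back 1.8 N at the top and 3.9 N fully down and raises it again
- key3_top (a point): centre of the slightly domed top of key 3, third: a round steel cup 26 mm across and 6.5 mm high, standing open over its tone hole; pressed, it goes 7 mm straight down (instrument -z) and this point with it. With the key up it lies at (6, 30, 43) mm in the instrument's frame
- key4 (a joint): how far key 4 is down, m: 0 up (rest), 0.007 fully down; its spring pushes back 1.8 N at the top and 3.9 N fully down and raises it again
- key4_top (a point): centre of the slightly domed top of key 4, nearest the narrow end: a round steel cup 26 mm across and 6.5 mm high, standing open over its tone hole; pressed, it goes 7 mm straight down (instrument -z) and this point with it. With the key up it lies at (-4, 85, 43) mm in the instrument's frame
- screwdriver: bystander: screwdriver with a wooden handle, about 150 mm long, lying loose on the mat on the robot's side of the cradle; origin at the centre of its underside
- oil_bottle: bystander: white plastic bottle 30 mm in diameter, 75 mm high, standing loose beyond the cradle; origin at the centre of its underside
- pad_jar: bystander: glass jar with a steel lid, 44 mm in diameter, 45 mm high, standing loose beyond the cradle; origin at the centre of its underside

How it is judged:
On the way, in this order (a step that is already met when the one before it is completed fails the run):
1. key1 is held all the way down (at least 5 mm of its 7 mm) for a moment, the other three keys up (value of joint key1 above 0.005 m and value of joint each of key2, key3, key4 below 0.0015 m), for 0.25 s.
2. the fingertip passes from key1 towards key2 low over the row (within about 45 mm of the key tops, 35 mm to either side) (y of the grasp point in the frame of instrument between -0.0665 and -0.0505 m and x of the grasp point in the frame of instrument between -0.035 and 0.035 m and z of the grasp point in the frame of instrument below 0.109 m).
3. key2 is held all the way down (at least 5 mm of its 7 mm) for a moment, the other three keys up (value of joint key2 above 0.005 m and value of joint each of key1, key3, key4 below 0.0015 m), for 0.25 s.
4. the fingertip passes from key2 towards key3 low over the row (within about 45 mm of the key tops, 35 mm to either side) (y of the grasp point in the frame of instrument between -0.009 and 0.007 m and x of the grasp point in the frame of instrument between -0.035 and 0.035 m and z of the grasp point in the frame of instrument below 0.109 m).
5. key3 is held all the way down (at least 5 mm of its 7 mm) for a moment, the other three keys up (value of joint key3 above 0.005 m and value of joint each of key1, key2, key4 below 0.0015 m), for 0.25 s.
6. the fingertip passes from key3 towards key4 low over the row (within about 45 mm of the key tops, 35 mm to either side) (y of the grasp point in the frame of instrument between 0.0495 and 0.0655 m and x of the grasp point in the frame of instrument between -0.035 and 0.035 m and z of the grasp point in the frame of instrument below 0.109 m).
7. key4 is held all the way down (at least 5 mm of its 7 mm) for a moment, the other three keys up (value of joint key4 above 0.005 m and value of joint each of key1, key2, key3 below 0.0015 m), for 0.25 s.
At the end, for the whole second after the job is handed in: All four keys have been pressed in order and are up again (within 1 mm); the instrument lies at rest in its cradle within 10 mm of where it was and rolled by less than 0.12 rad; the screwdriver, bottle and jar are within 15 mm of where they were (value of joint each of key1, key2, key3, key4 below 0.001 m and distance of instrument from where it was at the start of the episode below 0.01 m and angle between instrument's own z axis and vertical below 0.12 rad and linear speed of instrument below 0.01 m/s and distance of each of screwdriver, oil_bottle, pad_jar from where it was at the start of the episode below 0.015 m); the robot touches nothing.
It fails at once if the robot presses on the instrument or its keys with more than 20 N (contact force between the arm and instrument above 20 N).
It fails at once if the fingers press on the instrument or its keys with more than 20 N (contact force between the fingers and instrument above 20 N).
It fails at once if the instrument is lifted, shifted by more than 12 mm or rolled or tipped by more than 0.15 rad (distance of instrument from where it was at the start of the episode above 0.012 m or angle between instrument's own z axis and vertical above 0.15 rad).
It fails at once if a bystander (screwdriver, bottle, jar) is moved by more than 20 mm (distance of any of screwdriver, oil_bottle, pad_jar from where it was at the start of the episode above 0.02 m).
It also fails if it takes over 54 s, if anything falls off the work surface, if the arm or the gripper's body presses on something with over 40 N, if the wrist force passes 120 N, or if a joint passes its speed limit or range.

## Working session

There is one attempt and no reset: what is moved stays moved. The work goes in short steps, Python scripts to look and compute and a shell command to move; the robot and the scene stay as the last step left them, time stands still between calls to the robot, and variables do not carry over. Pictures are saved under pics/ and viewed, and the job is handed in when it is done.

```bash
ls; mkdir -p pics
python3 - <<'E'
from cell import status, imaging
import cv2, json
s=status.observe();print(s)
for n in ["scene","side","wrist"]:
    p=imaging.camera_params(n);print(n,p)
    cv2.imwrite(f"pics/{n}0.png",imaging.camera(n))
E
```

```text
pics
{'time_s': 0.0, 'joint_pos': array([-0.06578284,  0.62937284,  0.03844254,  1.51834703, -0.02700027,
        0.99626292, -0.02001898]), 'qd': array([ 0.00062373,  0.00255353, -0.00102776,  0.00199439,  0.00189418,
       -0.0011369 , -0.00046136]), 'effort': array([-1.11932164e-03, -5.63405585e+01,  1.22606792e+00, -1.93450052e+01,
        1.09587883e-02,  1.05136272e-02, -8.84369996e-06]), 'position': array([6.49395890e-01, 1.81251762e-05, 2.30378474e-01]), 'tcp_rot': array([-1.55710745,  1.56892424, -3.12794006]), 'ft_force': array([-0.36341184, -0.39710904,  0.24880122]), 'ft_torque': array([ 0.03324912,  0.02743759, -0.01780933]), 'grip_width': 0.08526602003598054}
scene {'fx': 401.3666081101518, 'fy': 401.3666081101518, 'cx': 314.7104009628567, 'cy': 198.29121633209158, 'R': array([[-0.38825335,  0.92130765, -0.02124959],
       [ 0.59438537,  0.23272883, -0.76976836],
       [-0.70424808, -0.31149559, -0.63796954]]), 't': array([ 0.19950381, -0.27193149,  1.1635805 ])}
side {'fx': 378.1173701057365, 'fy': 378.1173701057365, 'cx': 315.93929657629997, 'cy': 198.1340747617314, 'R': array([[ 0.98640748, -0.16428932, -0.00305108],
       [-0.08781078, -0.51134743, -0.85487606],
       [ 0.13888684,  0.84352405, -0.5188233 ]]), 't': array([-0.55882484,  0.14771109,  0.63899285])}
wrist {'fx': 309.70691628693146, 'fy': 309.70691628693146, 'cx': 319.22519171441974, 'cy': 200.2290509162478, 'hand_eye': array([[ 2.81502331e-04, -3.16894669e-01,  9.48460695e-01,
        -1.41999390e-01],
       [ 9.99999165e-01, -1.10666671e-03, -6.66552531e-04,
         1.15654136e-03],
       [ 1.26085682e-03,  9.48460091e-01,  3.16894093e-01,
        -8.13148180e-02],
       [ 0.00000000e+00,  0.00000000e+00,  0.00000000e+00,
         1.00000000e+00]])}
```

View pics/scene0.png

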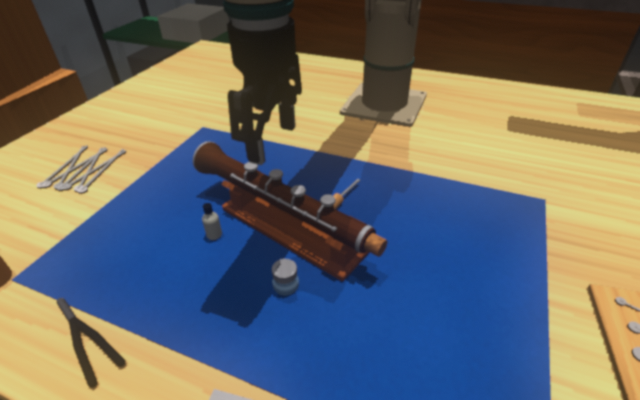

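View pics/side0.png

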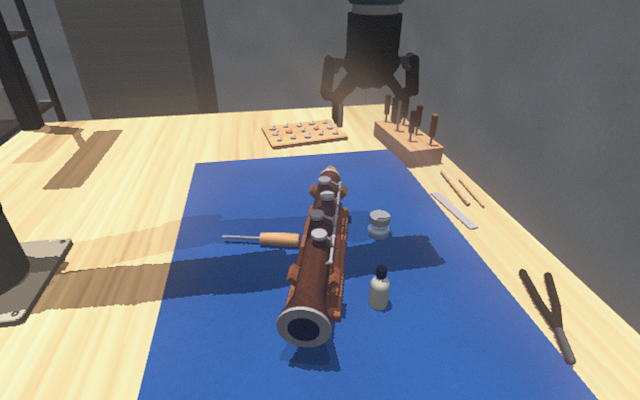

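View pics/wrist0.png

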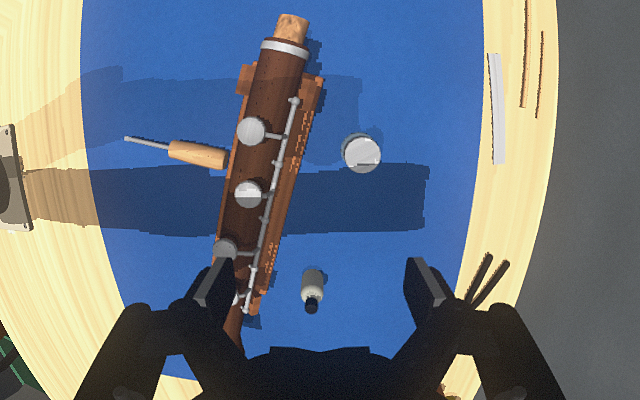

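Run:
```python
import cv2
a=cv2.imread("pics/scene0.png")[150:260,185:395];cv2.imwrite("pics/sc.png",cv2.resize(a,None,fx=3.8,fy=3.8,interpolation=2))
a=cv2.imread("pics/side0.png")[160:290,230:400];cv2.imwrite("pics/sd.png",cv2.resize(a,None,fx=4,fy=4,interpolation=2))
a=cv2.imread("pics/wrist0.png")[0:330,180:340];cv2.imwrite("pics/wr.png",cv2.resize(a,None,fx=1.8,fy=1.8,interpolation=2))
```

```text
(no output)
```

View pics/sc.png

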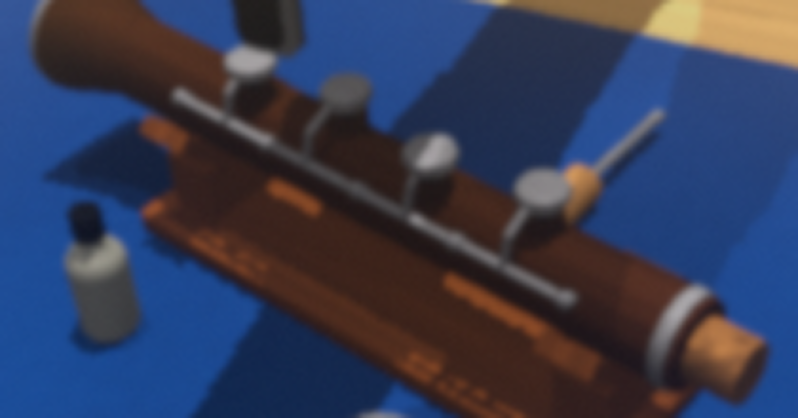

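View pics/sd.png

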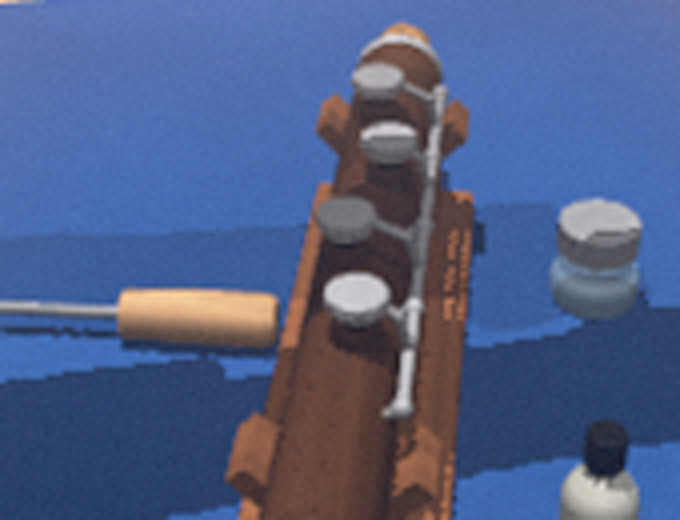

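View pics/wr.png

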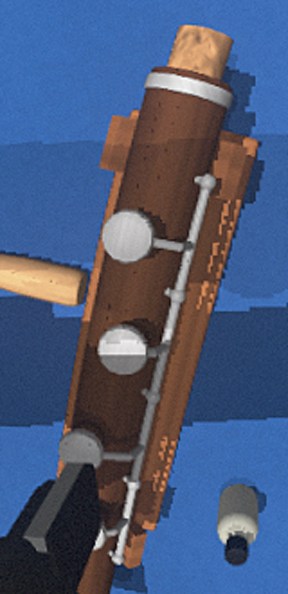

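```bash
cat > h.py <<'E'
import numpy as np
from scipy.spatial.transform import Rotation as Rn
from scipy.optimize import least_squares
from cell import imaging, status
P={n:imaging.camera_params(n) for n in ["scene","side","wrist"]}
K=np.array([[4,-85,43],[-6,-32,43],[6,30,43],[-4,85,43]])/1e3
def proj(n,X,pose=None):
    p=P[n]
    if n!="wrist":
        c=X@p["R"].T+p["t"]; return np.c_[p["fx"]*c[:,0]/c[:,2]+p["cx"],p["fy"]*c[:,1]/c[:,2]+p["cy"]]
    pos,rpy=pose; R=Rn.from_euler('xyz',rpy).as_matrix()
    H=p["hand_eye"]; t=(X-pos)@R; c=(t-H[:3,3])@H[:3,:3]
    th=np.arctan2(np.hypot(c[:,0],c[:,1]),c[:,2]); ph=np.arctan2(c[:,1],c[:,0])
    return np.c_[p["fx"]*th*np.cos(ph)+p["cx"],p["fy"]*th*np.sin(ph)+p["cy"]]
def inst(q,pts):
    z=q[3] if len(q)>3 else .078
    return Rn.from_euler('z',q[2]).apply(pts)+[q[0],q[1],z]
def fit(obs,n=3):
    f=lambda q:np.concatenate([(proj(c,inst(q,K[i]),pose)-uv).ravel() for c,i,uv,pose in obs])
    r=least_squares(f,[.6,0,0,.078][:n]); return r.x,f(r.x).round(1)
E
python3 - <<'E'
from h import *
s=([6.49395890e-01, 1.81251762e-05, 2.30378474e-01],[-1.55710745,  1.56892424, -3.12794006])
A=np.array
o=[("scene",[0,1,2,3],A([[250.8,165.5],[276.1,173.7],[298.4,189.5],[327.9,198.9]]),None),
("side",[0,1,2,3],A([[319.3,233.7],[316.5,214],[327.3,195],[324.8,179.5]]),None),
("wrist",[2,3],A([[247.8,194.4],[251.1,131.1]]),s)]
np.set_printoptions(suppress=True,precision=4)
for sub in (o[:1],o[1:2],o[2:],o): print(*fit(sub),*( [fit(sub,4)[0]]))
q=fit(o)[0]; print(inst(q,K)); print(np.degrees(q[2]))
print(Rn.from_euler('xyz',s[1]).as_matrix())
E
```

```text
[ 0.5743 -0.0229 -0.2719] [-0.1 -0.1 -0.2 -0.6 -0.1  0.1  0.3  0.3] [ 0.569  -0.0257 -0.2667  0.0734]
[ 0.5727 -0.0295 -0.2794] [-0.1  0.4  0.  -0.1  0.1 -0.4 -0.1 -0.2] [ 0.5739 -0.0231 -0.2801  0.0737]
[ 0.5739 -0.0249 -0.2891] [-0.1  0.6  0.  -0.5] [ 0.5729 -0.0258 -0.2884  0.0734]
[ 0.5738 -0.0249 -0.2842] [-0.5 -0.7 -0.9 -1.1 -1.2 -0.2 -1.1  0.2 -0.2 -1.5  0.1 -1.7  0.3 -1.7
  0.2 -1.4 -0.3  0.5 -0.6 -0.6] [ 0.5733 -0.0251 -0.2838  0.0756]
[[ 0.5538 -0.1076  0.121 ]
 [ 0.5591 -0.0539  0.121 ]
 [ 0.588   0.0022  0.121 ]
 [ 0.5938  0.0578  0.121 ]]
-16.283072929550013
[[-0.0019  1.     -0.    ]
 [-0.     -0.     -1.    ]
 [-1.     -0.0019  0.    ]]
```

```bash
python3 -m handwheel '[[[-0.014,-0.016,0],[0,0,0]],[[-0.014,-0.016,0],[0,0,0]],[[-0.014,-0.016,0],[0,0,0]],[[-0.014,-0.016,0],[0,0,0]],[[-0.014,-0.016,0],[0,0,0]],[[-0.014,-0.016,0],[0,0,0]],[[-0.014,-0.014,-0.01],[0,0,0]],[[0,0,-0.01],[0,0,0]]]' 1 20
```

```text
time_s: 0.95
position: [0.5467, -0.1123, 0.2084]
tcp_rot: [-1.697, 1.567, 3.018]
ft_force: [-0.6, -0.4, -1.1]
grip_width: 0.0002
```

```bash
python3 -m handwheel '[[[0.004,0.002,-0.012],[0,0,0]],[[0.003,0.002,-0.012],[0,0,0]],[[0,0,-0.012],[0,0,0]],[[0,0,-0.012],[0,0,0]],[[0,0,-0.008],[0,0,0]],[[0,0,0],[0,0,0]],[[0,0,0],[0,0,0]],[[0,0,0],[0,0,0]]]'
python3 - <<'E'
from h import *
import cv2
s=status.observe();print(s)
for n,(x0,y0) in dict(scene=(185,100),side=(230,110),wrist=(180,100)).items():
    im=imaging.camera(n);cv2.imwrite(f"pics/{n}1.png",cv2.resize(im[y0:y0+200,x0:x0+266],None,fx=3,fy=3,interpolation=2))
    print(n,proj(n,np.array([s["position"]]),(s["position"],s["tcp_rot"])))
E
```

```text
time_s: 1.75
position: [0.556, -0.1032, 0.1446]
tcp_rot: [-2.095, 1.564, 2.625]
ft_force: [0.2, -0.5, -0.4]
grip_width: 0.0001
{'time_s': 1.75, 'joint_pos': array([ 0.11829668,  0.62210264,  0.02642602,  1.83623879, -0.02833526,
        0.6902925 ,  0.16944612]), 'qd': array([ 0.0001146 ,  0.00084643,  0.00244945, -0.00531376,  0.00108953,
       -0.00221495, -0.00051103]), 'effort': array([-6.29244628e-02, -5.07858324e+01,  9.91061032e-01, -1.44573542e+01,
       -3.81914564e-03,  2.62255850e-02,  2.87909206e-04]), 'position': array([ 0.55599054, -0.10315235,  0.1446376 ]), 'tcp_rot': array([-2.09519653,  1.56361448,  2.62490273]), 'ft_force': array([ 0.20768054, -0.54436583, -0.37784275]), 'ft_torque': array([ 0.0312588 ,  0.02128509, -0.00492044]), 'grip_width': 0.00010596436457903686}
scene [[250.17107696 154.98899711]]
side [[320.11097603 217.23140573]]
wrist [[317.29001047 261.40931606]]
```

View pics/scene1.png

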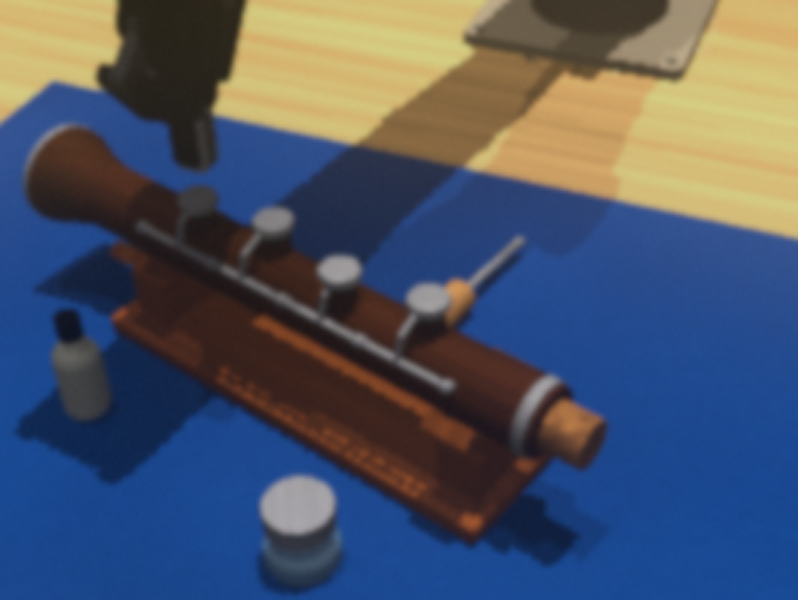

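View pics/side1.png

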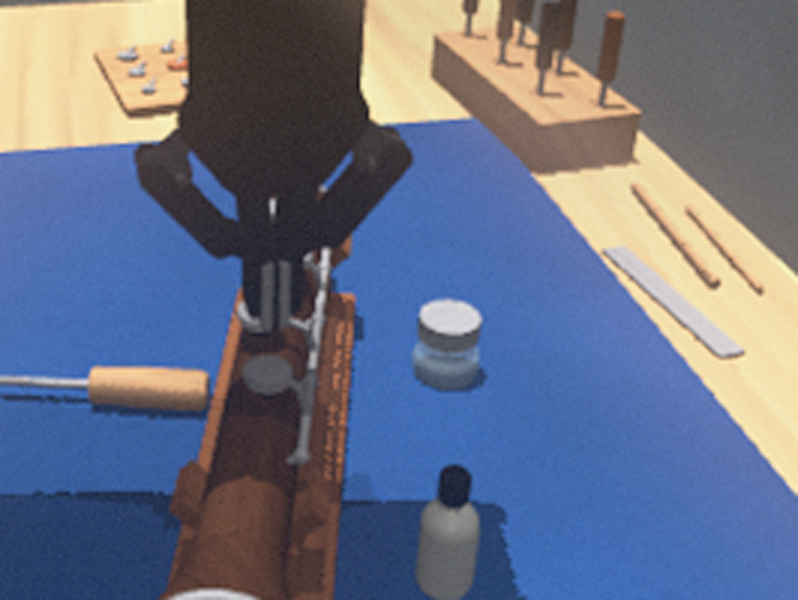

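View pics/wrist1.png

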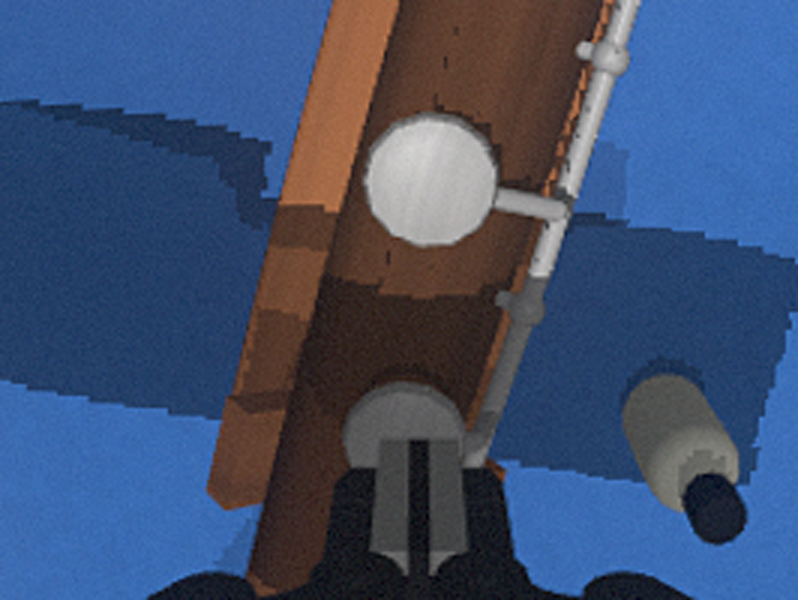

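Run:
```python
from h import *
np.set_printoptions(suppress=True,precision=4)
A=np.array
s0=([6.49395890e-01, 1.81251762e-05, 2.30378474e-01],[-1.55710745,  1.56892424, -3.12794006])
s1=(A([ 0.55599054, -0.10315235,  0.1446376 ]),[-2.09519653,  1.56361448,  2.62490273])
o=[("wrist",[2,3],A([[247.8,194.4],[251.1,131.1]]),s0),("wrist",[0,1],A([[314.7,247],[324,160]]),s1)]
print(*fit(o[1:]),*fit(o),*fit(o,4)); print(inst(fit(o)[0],K))
```

```text
[ 0.5738 -0.0245 -0.2805] [-0.1  1.   0.1 -0.8] [ 0.5741 -0.0247 -0.2861] [ 0.   0.4 -0.  -0.8 -0.4  1.1  0.3 -0.6] [ 0.5737 -0.0257 -0.2798  0.0745] [ 0.4  0.1 -0.2 -0.2 -0.   0.1 -0.1  0. ]
[[ 0.5539 -0.1074  0.121 ]
 [ 0.5593 -0.0537  0.121 ]
 [ 0.5883  0.0024  0.121 ]
 [ 0.5942  0.058   0.121 ]]
```

```bash
python3 -m handwheel '[[[-0.001,-0.003,-0.005],[0,0,0]],[[-0.001,-0.002,-0.005],[0,0,0]],[[0,0,-0.004],[0,0,0]],[[0,0,-0.003],[0,0,0]],[[0,0,0],[0,0,0]],[[0,0,0],[0,0,0]],[[0,0,0],[0,0,0]],[[0,0,0],[0,0,0]]]'
```

```text
time_s: 2.7
position: [0.5543, -0.1092, 0.1272]
tcp_rot: [-2.224, 1.566, 2.495]
ft_force: [0.0, 0.2, -0.9]
grip_width: -0.0
```

```bash
python3 -m handwheel '[[[0,0.001,-0.002],[0,0,0]],[[0,0,-0.002],[0,0,0]],[[0,0,-0.001],[0,0,0]],[[0,0,-0.001],[0,0,0]],[[0,0,-0.001],[0,0,0]],[[0,0,-0.001],[0,0,0]],[[0,0,0],[0,0,0]],[[0,0,0],[0,0,0]]]'
```

```text
time_s: 3.5
position: [0.5546, -0.1079, 0.1193]
tcp_rot: [-2.348, 1.566, 2.372]
ft_force: [-0.3, 1.4, 2.6]
grip_width: -0.0004
```

```bash
python3 -m handwheel '[[[0,0,-0.001],[0,0,0]],[[0,0,-0.001],[0,0,0]],[[0,0,-0.001],[0,0,0]],[[0,0,-0.001],[0,0,0]],[[0,0,-0.001],[0,0,0]],[[0,0,0],[0,0,0]],[[0,0,0],[0,0,0]],[[0,0,0],[0,0,0]]]'
```

```text
time_s: 4.3
position: [0.5547, -0.108, 0.1145]
tcp_rot: [-2.403, 1.567, 2.316]
ft_force: [0.5, 0.5, 3.0]
grip_width: -0.0001
```

```bash
python3 -m handwheel '[[[0,0,-0.0006],[0,0,0]],[[0,0,-0.0006],[0,0,0]],[[0,0,0],[0,0,0]],[[0,0,0],[0,0,0]],[[0,0,0],[0,0,0]],[[0,0,0],[0,0,0]],[[0,0,0],[0,0,0]],[[0,0,0],[0,0,0]]]'
```

```text
time_s: 5.1
position: [0.5546, -0.108, 0.114]
tcp_rot: [-2.444, 1.567, 2.275]
ft_force: [-1.4, -0.3, 3.6]
grip_width: -0.0
```

```bash
python3 -m handwheel '[[[0,0,-0.001],[0,0,0]],[[0,0,-0.001],[0,0,0]],[[0,0,-0.0005],[0,0,0]],[[0,0,0],[0,0,0]],[[0,0,0],[0,0,0]],[[0,0,0],[0,0,0]],[[0,0,0],[0,0,0]],[[0,0,0],[0,0,0]]]'
python3 - <<'E'
from h import *
import cv2
for n,(x0,y0) in dict(scene=(185,120),side=(270,150)).items():
    im=imaging.camera(n);cv2.imwrite(f"pics/{n}2.png",cv2.resize(im[y0:y0+120,x0:x0+160],None,fx=5,fy=5,interpolation=2))
print(status.observe()["ft_force"])
E
```

```text
time_s: 5.9
position: [0.5547, -0.108, 0.114]
tcp_rot: [-2.574, 1.567, 2.145]
ft_force: [-1.0, 0.6, 4.9]
grip_width: -0.0001
[-0.53540044  0.52543191  4.10344591]
```

View pics/scene2.png

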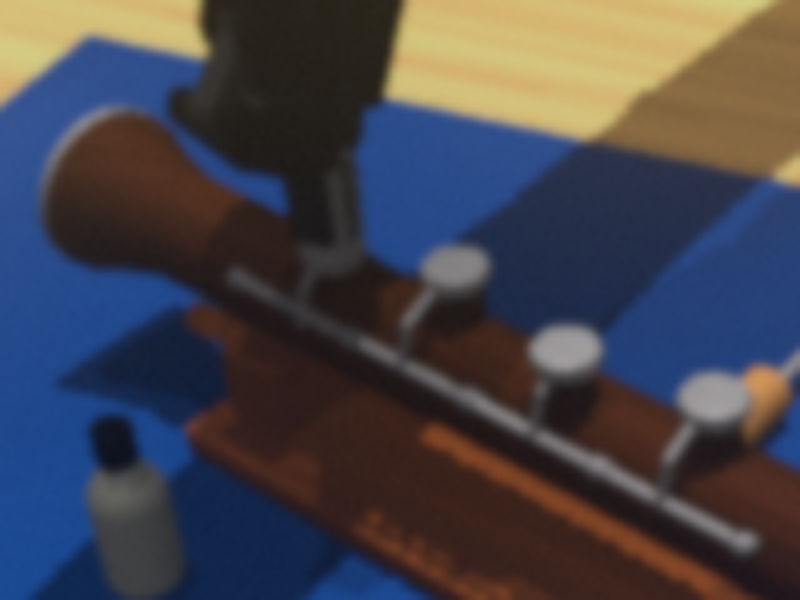

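View pics/side2.png

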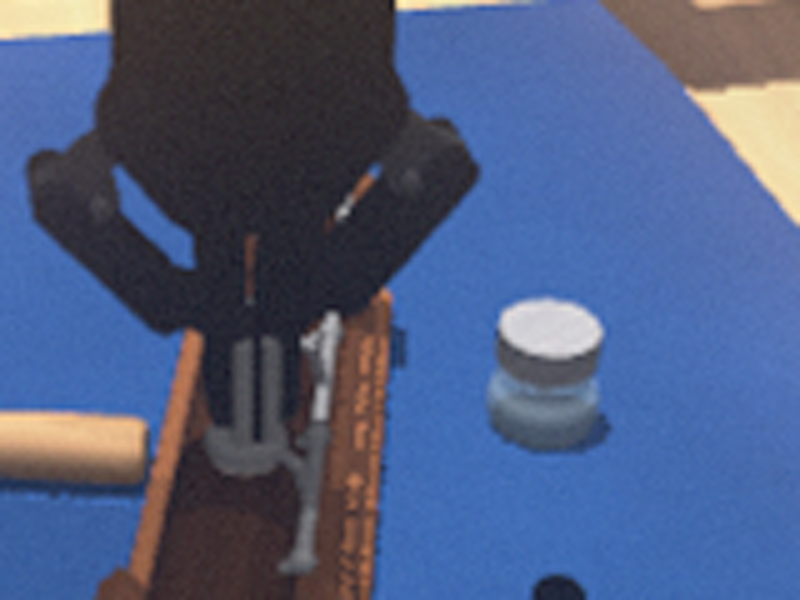

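Key 1 is fully down: the fingertip stopped at z = 0.114, 7 mm below 0.121. Both pictures show the fingertip on the lowered cup, with the other keys up. I'll go up and over to key 2.

```bash
python3 -m handwheel '[[[0,0,0.008],[0,0,0]],[[0,0,0.008],[0,0,0]],[[0,0,0.005],[0,0,0]],[[0,0,0],[0,0,0]],[[0.001,0.010,0],[0,0,0]],[[0.001,0.010,0],[0,0,0]],[[0.001,0.010,0],[0,0,0]],[[0,0,0],[0,0,0]]]'
```

```text
time_s: 6.8
position: [0.5581, -0.0744, 0.1359]
tcp_rot: [-2.697, 1.566, 2.023]
ft_force: [0.4, -0.8, 0.3]
grip_width: 0.0001
```

```bash
python3 -m handwheel '[[[0.001,0.010,0],[0,0,0]],[[0.001,0.010,0],[0,0,0]],[[0,0.003,0],[0,0,0]],[[0,0,0],[0,0,0]],[[0,0,0],[0,0,0]],[[0,0,0],[0,0,0]],[[0,0,0],[0,0,0]],[[0,0,0],[0,0,0]]]'
```

```text
time_s: 7.6
position: [0.5599, -0.0495, 0.1355]
tcp_rot: [-2.425, 1.566, 2.295]
ft_force: [-0.4, 0.8, 0.8]
grip_width: 0.0001
```

```bash
python3 -m handwheel '[[[-0.001,-0.004,0],[0,0,0]],[[0,0,-0.005],[0,0,0]],[[0,0,-0.004],[0,0,0]],[[0,0,-0.002],[0,0,0]],[[0,0,-0.001],[0,0,0]],[[0,0,0],[0,0,0]],[[0,0,0],[0,0,0]],[[0,0,0],[0,0,0]]]'
```

```text
time_s: 8.4
position: [0.5585, -0.0547, 0.122]
tcp_rot: [-2.26, 1.566, 2.459]
ft_force: [0.6, -0.5, 0.1]
grip_width: -0.0001
```

```bash
python3 -m handwheel '[[[0,0,-0.0015],[0,0,0]],[[0,0,-0.0015],[0,0,0]],[[0,0,-0.0015],[0,0,0]],[[0,0,-0.0015],[0,0,0]],[[0,0,-0.001],[0,0,0]],[[0,0,-0.001],[0,0,0]],[[0,0,0],[0,0,0]],[[0,0,0],[0,0,0]]]'
```

```text
time_s: 9.2
position: [0.5588, -0.0547, 0.1147]
tcp_rot: [-2.432, 1.567, 2.287]
ft_force: [-0.7, 0.0, 2.5]
grip_width: 0.0
```

```bash
python3 -m handwheel '[[[0,0,-0.001],[0,0,0]],[[0,0,-0.001],[0,0,0]],[[0,0,-0.001],[0,0,0]],[[0,0,-0.0005],[0,0,0]],[[0,0,0],[0,0,0]],[[0,0,0],[0,0,0]],[[0,0,0],[0,0,0]],[[0,0,0],[0,0,0]]]'
python3 - <<'E'
from h import *
import cv2
for n,(x0,y0) in dict(scene=(185,120),side=(270,150)).items():
    im=imaging.camera(n);cv2.imwrite(f"pics/{n}3.png",cv2.resize(im[y0:y0+120,x0:x0+160],None,fx=5,fy=5,interpolation=2))
print(status.observe()["ft_force"])
E
```

```text
time_s: 10.0
position: [0.5588, -0.0547, 0.1142]
tcp_rot: [-2.71, 1.567, 2.009]
ft_force: [-1.1, 0.2, 3.5]
grip_width: -0.0003
[-0.69893257  0.6282076   3.85056166]
```

View pics/scene3.png

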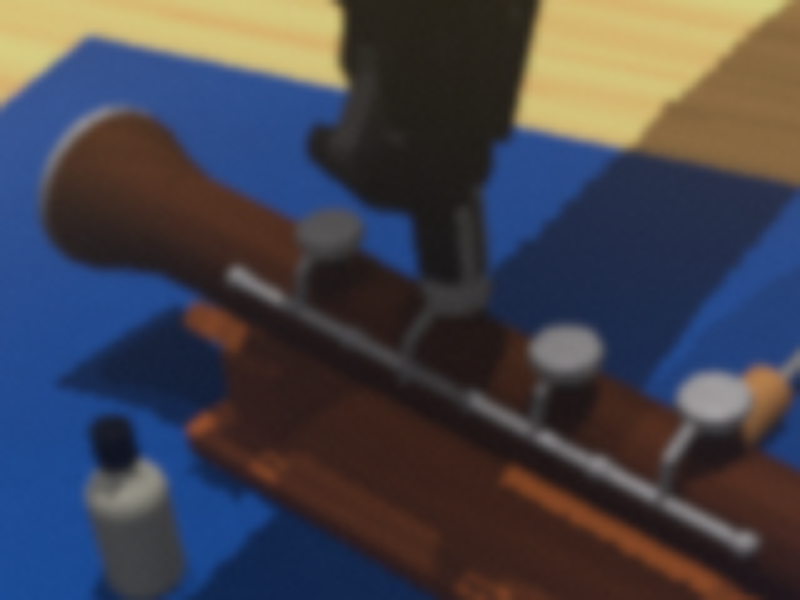

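View pics/side3.png

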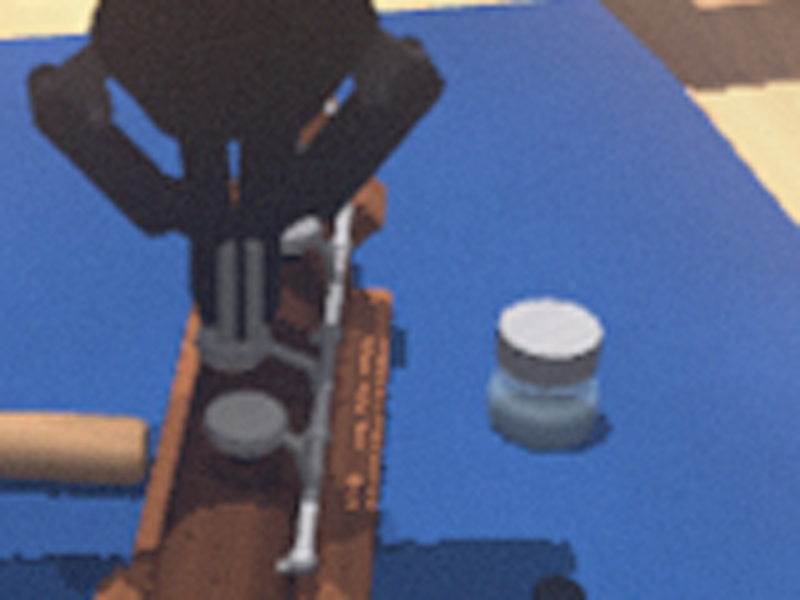

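Key 2 is down to its stop (z = 0.114) and key 1 is up again. Next is key 3, at (0.588, 0.002).

```bash
python3 -m handwheel '[[[0,0,0.008],[0,0,0]],[[0,0,0.008],[0,0,0]],[[0,0,0.005],[0,0,0]],[[0,0,0],[0,0,0]],[[0.005,0.010,0],[0,0,0]],[[0.005,0.010,0],[0,0,0]],[[0.005,0.010,0],[0,0,0]],[[0,0,0],[0,0,0]]]'
```

```text
time_s: 10.9
position: [0.5757, -0.0208, 0.1362]
tcp_rot: [-2.997, 1.567, 1.723]
ft_force: [0.9, 0.3, -0.0]
grip_width: -0.0004
```

```bash
python3 -m handwheel '[[[0.005,0.010,0],[0,0,0]],[[0.005,0.010,0],[0,0,0]],[[0.003,0.003,0],[0,0,0]],[[0,0,0],[0,0,0]],[[0,0,0],[0,0,0]],[[0,0,0],[0,0,0]],[[0,0,0],[0,0,0]],[[0,0,0],[0,0,0]]]'
```

```text
time_s: 11.7
position: [0.5891, 0.004, 0.1354]
tcp_rot: [-2.487, 1.567, 2.233]
ft_force: [0.4, 0.1, 0.9]
grip_width: -0.0001
```

```bash
python3 -m handwheel '[[[-0.001,-0.0015,0],[0,0,0]],[[0,0,-0.005],[0,0,0]],[[0,0,-0.004],[0,0,0]],[[0,0,-0.002],[0,0,0]],[[0,0,-0.001],[0,0,0]],[[0,0,0],[0,0,0]],[[0,0,0],[0,0,0]],[[0,0,0],[0,0,0]]]'
```

```text
time_s: 12.5
position: [0.5876, 0.0015, 0.122]
tcp_rot: [-2.293, 1.566, 2.426]
ft_force: [-1.0, -0.8, -0.1]
grip_width: -0.0002
```

```bash
python3 -m handwheel '[[[0,0,-0.0015],[0,0,0]],[[0,0,-0.0015],[0,0,0]],[[0,0,-0.0015],[0,0,0]],[[0,0,-0.0015],[0,0,0]],[[0,0,-0.001],[0,0,0]],[[0,0,-0.001],[0,0,0]],[[0,0,0],[0,0,0]],[[0,0,0],[0,0,0]]]'
```

```text
time_s: 13.3
position: [0.5879, 0.0016, 0.1148]
tcp_rot: [-2.504, 1.567, 2.215]
ft_force: [-1.3, -0.2, 3.7]
grip_width: -0.0001
```

```bash
python3 -m handwheel '[[[0,0,-0.001],[0,0,0]],[[0,0,-0.001],[0,0,0]],[[0,0,-0.001],[0,0,0]],[[0,0,-0.0005],[0,0,0]],[[0,0,0],[0,0,0]],[[0,0,0],[0,0,0]],[[0,0,0],[0,0,0]],[[0,0,0],[0,0,0]]]'
python3 - <<'E'
from h import *
import cv2
for n,(x0,y0) in dict(scene=(185,120),side=(270,130)).items():
    im=imaging.camera(n);cv2.imwrite(f"pics/{n}4.png",cv2.resize(im[y0:y0+120,x0:x0+160],None,fx=5,fy=5,interpolation=2))
print(status.observe()["ft_force"])
E
```

```text
time_s: 14.1
position: [0.5879, 0.0016, 0.1142]
tcp_rot: [-2.773, 1.567, 1.946]
ft_force: [-0.3, -0.3, 4.2]
grip_width: -0.0001
[-1.74878529  0.21355817  3.94386223]
```

View pics/scene4.png

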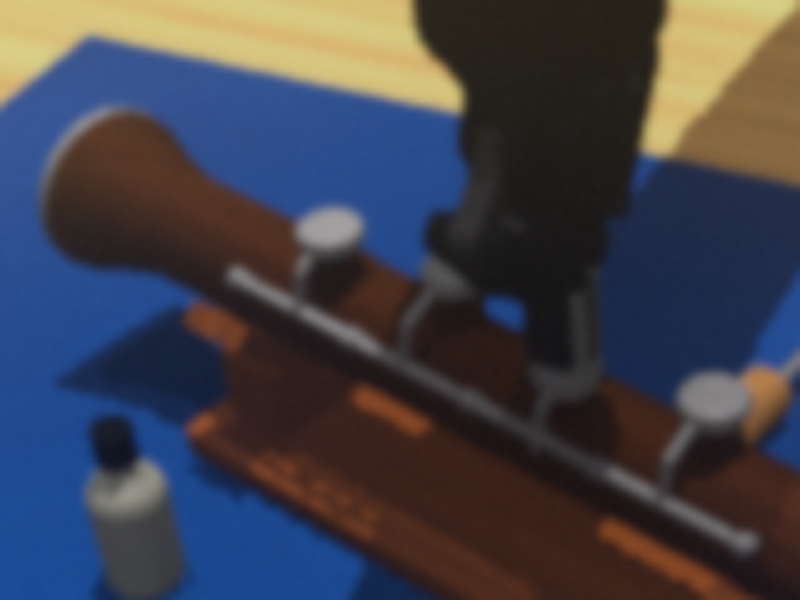

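View pics/side4.png

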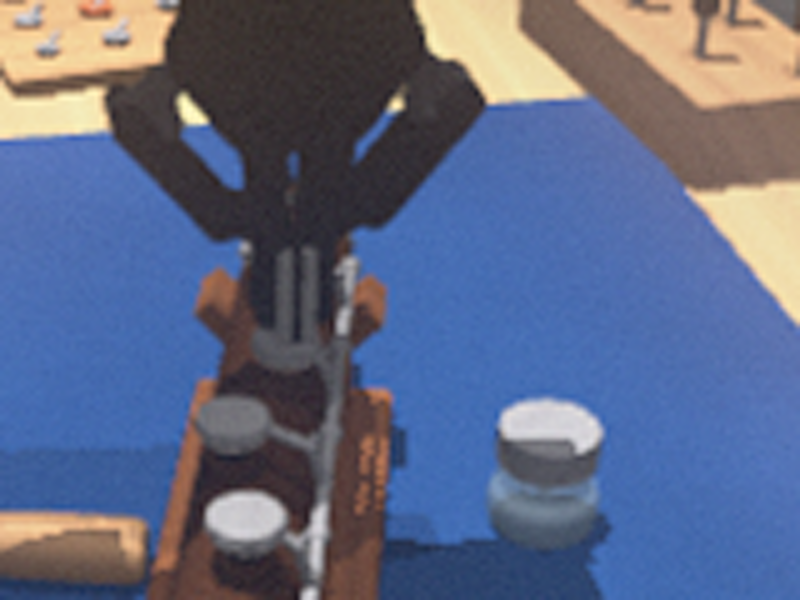

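Key 3 is down to its stop, keys 1 and 2 are up, and nothing has shifted. Key 4 is next, at (0.594, 0.058).

```bash
python3 -m handwheel '[[[0,0,0.008],[0,0,0]],[[0,0,0.008],[0,0,0]],[[0,0,0.005],[0,0,0]],[[0,0,0],[0,0,0]],[[0.001,0.010,0],[0,0,0]],[[0.001,0.010,0],[0,0,0]],[[0.001,0.010,0],[0,0,0]],[[0,0,0],[0,0,0]]]'
```

```text
time_s: 15.0
position: [0.5913, 0.0354, 0.136]
tcp_rot: [-2.903, 1.566, 1.816]
ft_force: [0.5, -0.2, -0.3]
grip_width: 0.0001
```

```bash
python3 -m handwheel '[[[0.001,0.010,0],[0,0,0]],[[0.001,0.010,0],[0,0,0]],[[0,0.001,0],[0,0,0]],[[0,0,0],[0,0,0]],[[0,0,0],[0,0,0]],[[0,0,0],[0,0,0]],[[0,0,0],[0,0,0]],[[0,0,0],[0,0,0]]]'
```

```text
time_s: 15.8
position: [0.593, 0.0578, 0.1354]
tcp_rot: [-2.526, 1.567, 2.194]
ft_force: [-1.0, -0.6, 0.7]
grip_width: -0.0001
```

```bash
python3 -m handwheel '[[[0.001,0,0],[0,0,0]],[[0,0,-0.005],[0,0,0]],[[0,0,-0.004],[0,0,0]],[[0,0,-0.002],[0,0,0]],[[0,0,-0.001],[0,0,0]],[[0,0,0],[0,0,0]],[[0,0,0],[0,0,0]],[[0,0,0],[0,0,0]]]'
```

```text
time_s: 16.6
position: [0.5938, 0.0572, 0.122]
tcp_rot: [-2.337, 1.566, 2.382]
ft_force: [0.5, -0.7, 0.3]
grip_width: -0.0002
```

```bash
python3 -m handwheel '[[[0,0,-0.0015],[0,0,0]],[[0,0,-0.0015],[0,0,0]],[[0,0,-0.0015],[0,0,0]],[[0,0,-0.0015],[0,0,0]],[[0,0,-0.001],[0,0,0]],[[0,0,-0.001],[0,0,0]],[[0,0,0],[0,0,0]],[[0,0,0],[0,0,0]]]'
```

```text
time_s: 17.4
position: [0.5942, 0.0572, 0.1148]
tcp_rot: [-2.601, 1.567, 2.117]
ft_force: [-0.8, 0.1, 3.2]
grip_width: -0.0001
```

```bash
python3 -m handwheel '[[[0,0,-0.001],[0,0,0]],[[0,0,-0.001],[0,0,0]],[[0,0,-0.001],[0,0,0]],[[0,0,-0.0005],[0,0,0]],[[0,0,0],[0,0,0]],[[0,0,0],[0,0,0]],[[0,0,0],[0,0,0]],[[0,0,0],[0,0,0]]]'
python3 - <<'E'
from h import *
import cv2
for n,(x0,y0) in dict(scene=(225,120),side=(270,120)).items():
    im=imaging.camera(n);cv2.imwrite(f"pics/{n}5.png",cv2.resize(im[y0:y0+120,x0:x0+160],None,fx=5,fy=5,interpolation=2))
print(status.observe()["ft_force"])
E
```

```text
time_s: 18.2
position: [0.5942, 0.0572, 0.1141]
tcp_rot: [-2.832, 1.567, 1.887]
ft_force: [-0.4, 0.7, 4.3]
grip_width: -0.0
[-0.94091937  0.65853306  3.04542438]
```

View pics/scene5.png

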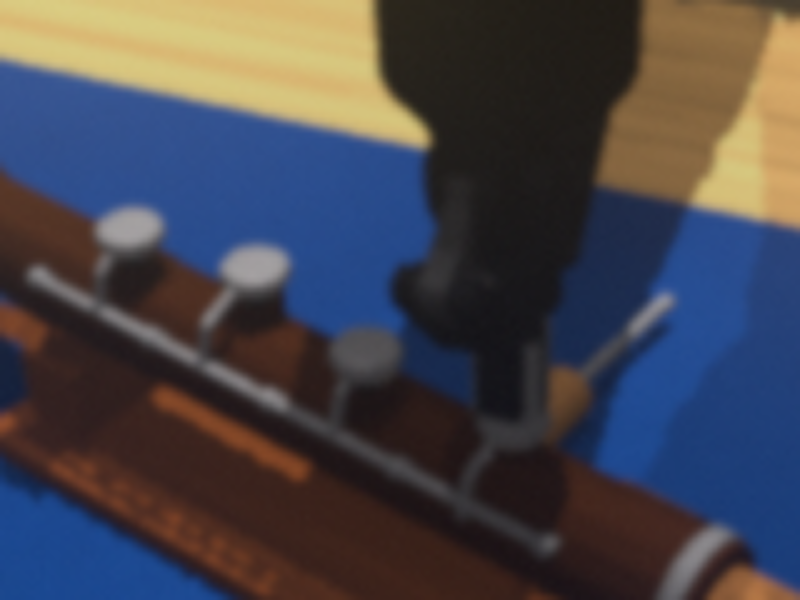

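View pics/side5.png

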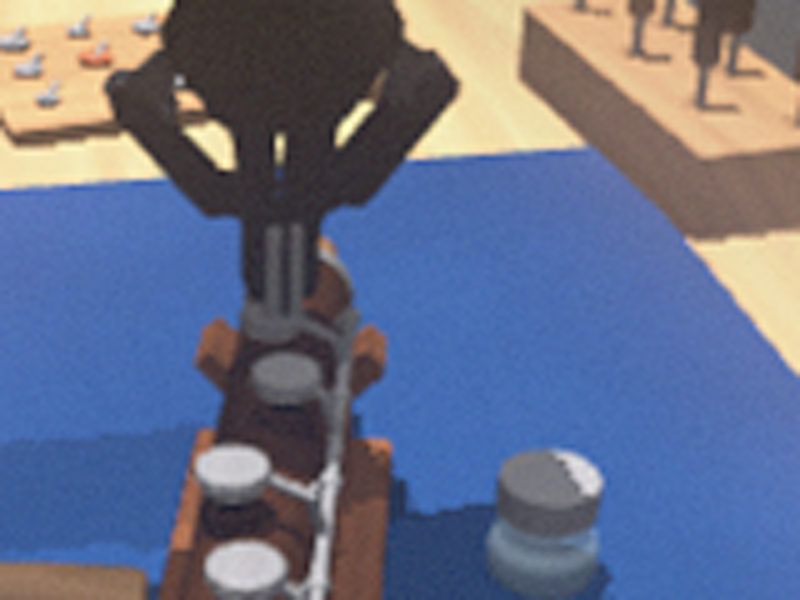

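Key 4 is at its stop and keys 1 to 3 are up. Now I'll rise clear.

```bash
python3 -m handwheel '[[[0,0,0.008],[0,0,0]],[[0,0,0.015],[0,0,0]],[[0,0,0.02],[0,0,0]],[[0,0,0.02],[0,0,0]],[[0,0,0.02],[0,0,0]],[[0,0,0.02],[0,0,0]],[[0,0,0],[0,0,0]],[[0,0,0],[0,0,0]]]'
python3 - <<'E'
from h import *
import cv2
im=imaging.camera("scene");cv2.imwrite("pics/scene6.png",cv2.resize(im[130:305,185:395],None,fx=3.4,fy=3.4,interpolation=2))
im2=imaging.camera("side");cv2.imwrite("pics/side6.png",im2)
a=cv2.imread("pics/scene0.png");cv2.imwrite("pics/old6.png",cv2.resize(a[130:305,185:395],None,fx=3.4,fy=3.4,interpolation=2))
s=status.observe();print(s["ft_force"],s["position"],abs(s["qd"]).max())
E
```

```text
time_s: 19.1
position: [0.5938, 0.0572, 0.2204]
tcp_rot: [-2.582, 1.567, 2.137]
ft_force: [-0.6, 1.1, 0.2]
grip_width: 0.0001
[ 0.5329983  -0.56021923 -0.23813195] [0.59370181 0.05711062 0.21989334] 0.009753007615922878
```

View pics/scene6.png

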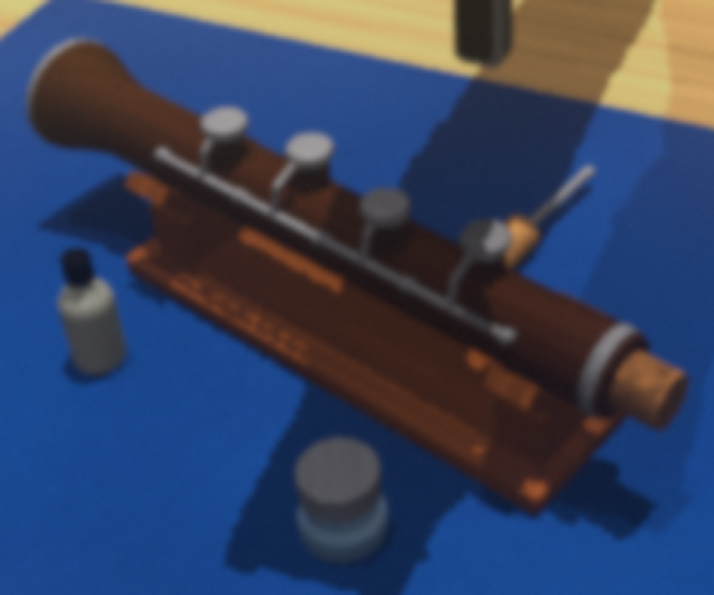

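View pics/side6.png

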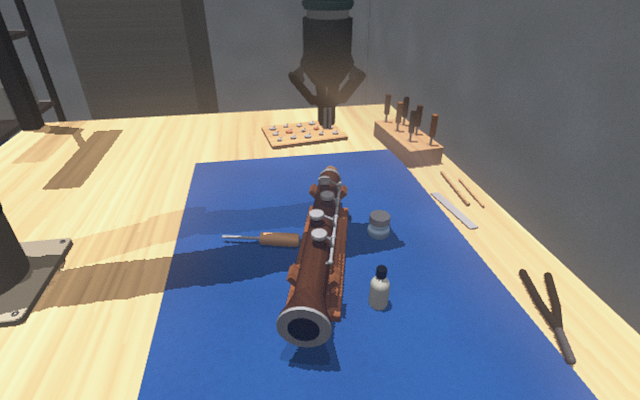

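View pics/old6.png

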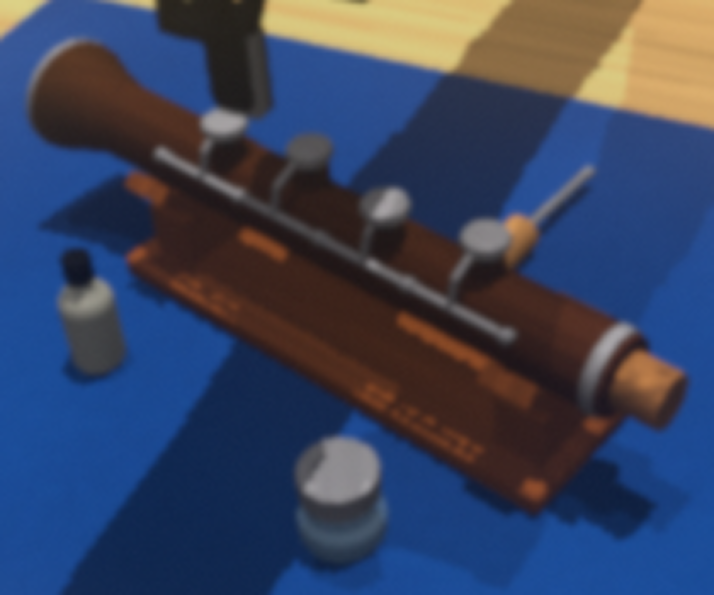

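The before and after pictures match pixel for pixel: keys at (223,122), (309,149), (385,206) and (486,239), with the bystanders and instrument unmoved. I'm handing it in.

```bash
python3 -c "
from cell import ctrl
print(ctrl.sign_off())"
```

```text
the job is handed in; nothing more can be done
None
```

I pressed keys 1 to 4 in order with the closed fingertips and handed the job in at about 19 s of the 54 s allowed; sign-off gave no verdict.

- **Presses:** Each key went down until the fingertip would go no further, at z ≈ 0.114 m, which is 7 mm below the estimated key tops. I held each one for more than half a second. The force readings at the bottom were about 3 to 5 N.
- **Between keys:** The fingertip stayed about 15 mm above the key tops, and each key had come back up before the next was pressed.
- **Final check:** The before and after scene pictures match. All four keys are up, and the instrument, screwdriver, bottle and jar are where they were. The fingertip ended about 10 cm above the keys with no contact force beyond sensor noise.

My measurements of the instrument's position from the different cameras disagreed by a few millimetres, up to about 7 mm along the row from the side camera alone. I used the combined estimate, and the contact heights agreed with it. No check failed.

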